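# Set out the fibre-craft place

## Robot

A 7-joint arm with a two-finger parallel gripper is mounted at the origin on the work surface. World frame = base frame: x ahead of the robot, y to its left, z up, the work surface at z = 0. Lengths are in m, angles in rad, forces in N, time in s.
With the tool pointing down it reaches from about 0.425 to 0.875 m from the base axis. Payload 4.7 kg.
Tool frame: the origin (TCP) lies midway between the tips of the shut fingers; the grasp point (between the pads) lies 19 mm behind it; z points along the fingers, y is the line along which they close (so a half turn about z gives the same grasp; the last joint's range is limited). The gripper opens to 87 mm and grips with 3 to 60 N. Pads are 19 mm wide; open, the fingers measure 117 mm over their backs; the gripper's body (75 mm by 190 mm) begins 51 mm behind the grasp point.
Start: joints at [-1.119, 0.321, -0.07, 1.45, 0.023, 1.371, -0.057], TCP at [0.276, 0.589, 0.19] pointing down, gripper open.
Joint ranges: [-2.86, 2.86], [-0.3, 2.09], [-1.38, 1.24], [0.06, 2.45], [-1.56, 4.7], [0.09, 2.05], [-2.69, 2.69]. Speed limits (rad/s): [2.57, 2.57, 3.14, 3.14, 3.14, 3.14, 3.14].

## Interface

Orientations are given as a rotation vector (axis times angle).
In Python, from bench import ctrl gives the robot as it stands. The module is installed in compiled form; this text tells all that it offers.
- The arm moves only by the shell command python3 -m handwheel 'ROWS' [FORCE]. ROWS is JSON, a list of rows, each a list of 7 numbers: the finger opening in m, from 0 to 0.087, then the shift along the tool's x, y, z in m, then the turn, a rotation vector about the tool's x, y, z in degrees. A call has 1 to 12 rows; each row shifts and turns the commanded pose from where the row before left it, along the tool's axes as they then stand; what a row does not reach is not made up. A row lasts 1/8 s, in which the tool goes at most 62.5 mm and 10.7 degrees, less where a joint would pass 70% of its speed; a pose out of reach is approached as far as the arm can. A call is refused whole if a number of a shift passes 0.0625 or a number of a turn 10.7, either way. A call with a gripper value outside its range is refused whole. The fingers move at their own pace and stop on an object; FORCE is the grip in N (left out, the last holds). Time passes only in rows, so rows that do not move let the fingers close. It gives the time, the measured TCP pose, the force, the opening and the grip force at its end, in the units of the state.
- ctrl.get_state(): the state, without advancing time (a new reading comes with each control period).
- ctrl.get_image(name): name is "side" or "top" or "wrist"; returns (picture, depth): 480x640x3 uint8, blue, green, red; 480x640 float32, m along the optical axis (not along the pixel's ray), 0 where there is no reading.
- ctrl.camera_info(name): a dict with "intrinsics" (3x3 intrinsics, pixels), "R" (3x3) and "t" (3): a world point X has camera coordinates R X + t. Camera axes: x right, y down, z forward; pixel columns grow to the right and rows downward; lengths in m; the calibration is good to about 2 mm. A picture is of the moment at which its call begins: read the wrist's pose just before it. camera_info takes no time and is no camera call; for the wrist camera it gives the pose at the moment of the call.
- ctrl.close_job(): hands the job in; it is judged then, once.
The state is a dict: "time": time; "joint_positions": joint angles; "qd": joint speeds; "joint_torque": joint torques, N m; "position": TCP position; "tool_rot": TCP orientation; "ft_force": force on the tool from outside, world axes, zero at the start; "torque": the same for the moment, N m; "grip_width": opening from 0.0 (shut) to 1.0 (fully open); "grip_force": force on a finger pad.
Only numpy, scipy, OpenCV 4.12 (cv2) and the standard library are available. Lean on these libraries where they do the work, as an engineer would, in place of code of your own. Each camera call takes 0.05 s, during which the arm holds its last target. There are 200 camera calls.

## Task

Set out this craft place: put the dark pressing block on the paper square in the middle of the wooden board, square with the board, and stand the steel weight centred on top of it; lay the scraper flat and lengthwise along the middle of the blue felt strip. Stand the blue pot in the middle of the round green coaster and the yellow pot upright on the table halfway between the blue pot and the block, on the straight line between them. Leave the red pot where it stands, and let go of everything.

Things in the scene. Friction and masses are not known exactly. Their poses are not given: they have to be found in the camera images.
- block: pressing block of dark wood, 60 x 60 mm, 40 mm high, about 0.11 kg, loose; origin at the centre of its underside, x and y along its sides, z up
- weight: steel weight, loose, 0.3 to 0.55 kg, 55 mm high: round foot 52 mm across and 22 mm high, a thin neck, and on top a round grip knob 32 mm across from 37 to 55 mm above the underside; origin at the centre of its underside, z up
- blue_pot: dye pot, a closed blue plastic jar with a lid of the same colour, 52 mm across, 65 mm high, 0.1 to 0.2 kg; origin at the centre of its underside, z up; loose, to be placed
- yellow_pot: dye pot, a closed yellow plastic jar with a lid of the same colour, 52 mm across, 65 mm high, 0.1 to 0.2 kg; origin at the centre of its underside, z up; loose, to be placed
- red_pot: dye pot, a closed red plastic jar with a lid of the same colour, 52 mm across, 65 mm high, 0.1 to 0.2 kg; origin at the centre of its underside, z up; loose, not part of the job: moving it more than 15 mm fails the run
- scraper: scraper lying flat, loose, 220 mm long, about 85 g. x runs along it to the blade: wooden handle 24 mm wide, 20 mm high, x = -105 to 45 mm; steel blade 34 mm wide, 3 mm thick, 10 mm above the underside, to x = 115 mm. Origin on the underside near the balance point: grip across the handle there. Either end may point away on the felt
- board: wooden pounding board, fixed, 90 mm along its x, 180 mm along its y, 15 mm thick, with a white paper square of 70 mm in the middle of its top; origin at the centre of its underside (top at z = 15 mm)
- coaster: round green coaster, fixed, 84 mm across, 6 mm thick, on either side of the board, 0.32 to 0.37 m from its centre, in line with the board's y axis; origin at the centre of its underside (top at z = 6 mm)
- felt: blue felt strip, fixed, 260 mm along its x, 70 mm along its y, 3 mm thick; origin at the centre of its underside (top at z = 3 mm)
There are look-alikes about, which are no part of the job. There is more than one size of the scraper; the job needs the smaller.

How it is judged:
By the outcome, as a careful person would: the job done as asked, in the order asked, and still so for the second after the job is handed in, with the robot touching nothing.
It also fails if it takes over 125 s, if anything falls off the work surface, if the arm or the gripper's body presses on something with over 40 N, if the wrist force passes 120 N, or if a joint passes its speed limit or range.

## Working session

There is one attempt and no reset: what is moved stays moved. The work goes in short steps, Python scripts to look and compute and a shell command to move; the robot and the scene stay as the last step left them, time stands still between calls to the robot, and variables do not carry over. Pictures are saved under pics/ and viewed, at most 14 in all, crops included, and the job is handed in when it is done.

```bash
mkdir -p pics
python3 - <<'E'
from bench import ctrl
import cv2,numpy as np
for n in("top","side"):
    im,d=ctrl.get_image(n); cv2.imwrite(f"pics/{n}0.png",im); np.save(f"{n}0.npy",d); i=ctrl.camera_info(n); print(n,i)
s=ctrl.get_state();print(s)
E
```

```text
top {'intrinsics': array([[443.05787692,   0.        , 316.19796057],
       [  0.        , 443.05787692, 235.29310239],
       [  0.        ,   0.        ,   1.        ]]), 'R': array([[ 0.00882911, -0.99995697, -0.00284821],
       [-0.98763444, -0.00827438, -0.15655592],
       [ 0.15652561,  0.00419524, -0.98766499]]), 't': array([-0.00987255,  0.47088665,  0.88907215])}
side {'intrinsics': array([[481.92258215,   0.        , 321.95884295],
       [  0.        , 481.92258215, 242.59263938],
       [  0.        ,   0.        ,   1.        ]]), 'R': array([[ 0.82605975, -0.56358098, -0.00132919],
       [-0.42640791, -0.62345492, -0.65534743],
       [ 0.36851266,  0.54192291, -0.75532641]]), 't': array([-0.37488422,  0.20255355,  0.87427789])}
{'time': 0.1, 'joint_positions': array([-1.11887047,  0.32174229, -0.07008648,  1.45150484,  0.02259874,
        1.3707976 , -0.05693174]), 'qd': array([ 0.00111865, -0.00289366, -0.00240051, -0.00295415, -0.0001721 ,
        0.00098456, -0.0012565 ]), 'joint_torque': array([-2.43010090e-04, -4.92565835e+01, -4.05937051e-01, -3.13403714e+01,
       -6.42329757e-02,  3.93215159e-02,  5.88038051e-05]), 'position': array([0.27540293, 0.58819184, 0.1894994 ]), 'tool_rot': array([-6.82200989e-01, -3.06634582e+00,  2.57984263e-03]), 'ft_force': array([-0.02365006, -0.57089847, -0.15075857]), 'torque': array([ 0.04756108,  0.05395964, -0.00188955]), 'grip_force': 0.0, 'grip_width': 0.9983522876581373}
```

View pics/top0.png

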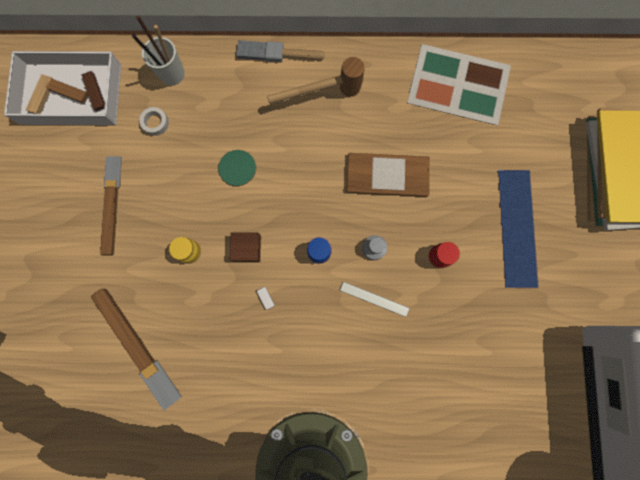

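View pics/side0.png

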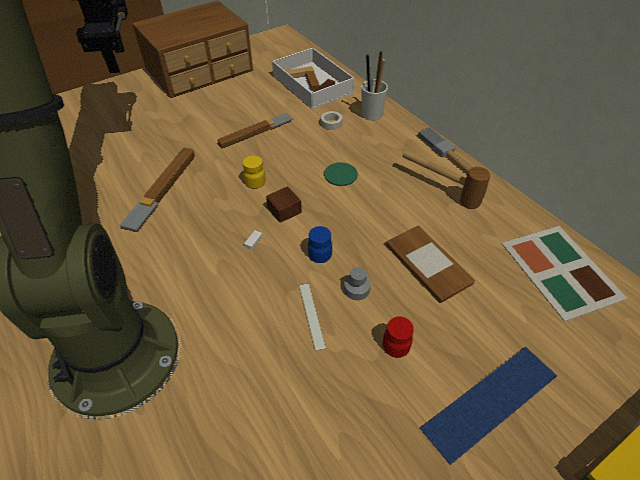

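The top view shows the yellow pot (184,249), block (245,247), blue pot (319,250), weight (374,247) and red pot (445,254). It also shows the coaster (237,168), board (388,174), felt (518,228), small scraper (110,205) and large scraper (136,350). Next I'll measure them.

```bash
cat > h.py <<'E'
from bench import ctrl
import cv2,numpy as np
from scipy.spatial.transform import Rotation as Ro
def world(n,d,info=None):
    i=info or ctrl.camera_info(n);K=i["intrinsics"]
    v,u=np.mgrid[:480,:640]; C=np.stack([(u-K[0,2])/K[0,0]*d,(v-K[1,2])/K[1,1]*d,d],-1)
    return (C-i["t"])@i["R"]
def ray(n,u,v,z,info=None):
    "pixel -> world at height z"
    i=info or ctrl.camera_info(n);r=i["R"].T@np.linalg.inv(i["intrinsics"])@[u,v,1];o=-i["R"].T@i["t"]
    return o+r*(z-o[2])/r[2]
def rect(P):
    (c,s,a)=cv2.minAreaRect((P[:,:2]*1000).astype(np.float32)); return np.round(c,1),np.round(s,1),round(a,1)
def tool():
    s=ctrl.get_state();R=Ro.from_rotvec(s["tool_rot"]).as_matrix();return s,s["position"],R
E
python3 - <<'E'
from h import *
im=cv2.imread("pics/top0.png");d=np.load("top0.npy");W=world("top",d);i=ctrl.camera_info("top")
hsv=cv2.cvtColor(im,cv2.COLOR_BGR2HSV)
def win(x0,x1,y0,y1):
    m=np.zeros(d.shape,bool);m[y0:y1,x0:x1]=1;return m&(d>0)
for n,w in dict(yellow=(160,212,228,275),block=(222,270,225,270),blue=(300,340,230,272),weight=(355,395,230,265),red=(425,468,235,275),scraper=(95,128,148,262),big=(85,190,285,412),coaster=(212,262,145,190),board=(340,436,146,202),felt=(490,545,162,295)).items():
    m=win(*w);z=W[...,2]
    P=W[m]; q=np.percentile(P[:,2],[1,50,98,99.5])*1000
    top=q[2]/1000
    print(n,"z%",q.round(1),end=" ")
    if n in("felt","coaster"):
        H=hsv[...,0];lo,hi=(100,125) if n=="felt" else (60,95)
        mm=m&(H>=lo)&(H<=hi)&(hsv[...,1]>90)
    else: mm=m&(z>(max(top-.006,.006)))
    # project onto object height by ray for clean edges
    P=W[mm];print(mm.sum(),"mean",(P.mean(0)*1000).round(1),"rect",*rect(P))
m=win(360,420,150,196)&(hsv[...,1]<60)&(hsv[...,2]>120);print("paper",rect(W[m]),W[m].mean(0))
s,p,R=tool();print(R.round(2))
E
```

```text
yellow z% [-2.7  1.7 67.8 68.6] 409 mean [438.1 267.   65.9] rect [438.1 267.3] [45.1 45. ] 71.5
block z% [-2.6  3.  43.7 44.7] 799 mean [445.8 143.6  41. ] rect [446.9 144. ] [59.4 59.1] 0.9
blue z% [-2.4  2.  68.2 69.4] 405 mean [439.8 -11.8  66. ] rect [439.7 -11.8] [44.5 44.7] 44.4
weight z% [-2.5  2.3 57.5 59. ] 189 mean [ 448.9 -129.9   55.9] rect [ 449.  -129.5] [29.3 30.6] 0.9
red z% [-2.6  2.2 68.  69.3] 410 mean [ 432.7 -271.2   65.9] rect [ 433.3 -271.6] [45.3 45.1] 26.4
scraper z% [-2.6  2.6 22.9 23.9] 806 mean [507.6 440.9  20.6] rect [510.8 441.4] [162.4  26.1] 0.4
big z% [-2.9  1.5 27.8 29.1] 1452 mean [268.5 387.6  26. ] rect [267.3 387.4] [208.3  31.2] 37.8
coaster z% [-2.3  3.7 10.1 11. ] 937 mean [626.2 171.9   7.3] rect [625.9 171.8] [76.6 78.4] 5.6
board z% [-2.1 14.6 19.2 20. ] 3081 mean [ 611.2 -162.4   16.3] rect [ 611.8 -162.1] [179.4  90.7] 87.5
felt z% [-2.4  2.5  6.9  7.8] 3493 mean [ 494.4 -441.6    3.9] rect [ 497.8 -441.5] [254.5  67.7] 0.2
paper (array([ 613. , -161.7]), array([70.4, 71.3]), 88.4) [ 0.61220023 -0.16191395  0.01657279]
[[-0.91  0.42 -0.  ]
 [ 0.42  0.91 -0.  ]
 [-0.   -0.   -1.  ]]
```

Run:
```python
from h import *
im=cv2.imread("pics/top0.png");d=np.load("top0.npy");W=world("top",d);hsv=cv2.cvtColor(im,cv2.COLOR_BGR2HSV);z=W[...,2]
def win(x0,x1,y0,y1):
    m=np.zeros(d.shape,bool);m[y0:y1,x0:x1]=1;return m
def go(n,m,h):
    m=cv2.morphologyEx(m.astype(np.uint8),cv2.MORPH_OPEN,np.ones((3,3)))
    c=max(cv2.findContours(m,0,1)[0],key=cv2.contourArea)
    m=cv2.drawContours(np.zeros_like(m),[c],-1,1,-1);v,u=np.nonzero(m)
    P=np.array([ray("top",a,b,h) for a,b in zip(u,v)]);Q=P[:,:2]-P[:,:2].mean(0)
    e=np.linalg.eigh(Q.T@Q)[1][:,1];a=np.degrees(np.arctan2(e[1],e[0]))
    print(n,len(P),"mean",(P.mean(0)*1000).round(1),"axis",a.round(1),"rect",*rect(P), "ext",(np.ptp(Q@e)*1000).round(1),"x",P[:,0].min().round(4),P[:,0].max().round(4))
H,S,V=[hsv[...,k].astype(int) for k in range(3)]
go("felt",win(490,545,162,295)&(H>100)&(H<125)&(S>90),.003)
go("coaster",win(212,262,145,190)&(H>60)&(H<95)&(S>90),.006)
go("board",win(340,436,146,202)&(z>.009),.015)
go("paper",win(360,420,150,196)&(S<60)&(V>120),.015)
go("scr handle",win(95,128,188,262)&(z>.01),.02)
go("scr all",win(95,128,145,262)&(z>.008),.018)
go("block",win(222,270,225,270)&(z>.034),.04)
L=cv2.cvtColor
a=cv2.resize(im[140:265,90:150],None,fx=4.5,fy=4.5,interpolation=cv2.INTER_CUBIC)
b=cv2.resize(im[225:270,220:275],None,fx=9,fy=9,interpolation=cv2.INTER_CUBIC)
o=np.zeros((580,790,3),np.uint8);o[:a.shape[0],:a.shape[1]]=a;o[:b.shape[0],275:275+b.shape[1]]=b;cv2.imwrite("pics/c1.png",o)
```

```text
Traceback (most recent call last):
  File "h.py", line 10, in ray
    i=info or ctrl.camera_info(n);r=i["R"].T@np.linalg.inv(i["intrinsics"])@[u,v,1];o=-i["R"].T@i["t"]
              ~~~~~~~~~~~~~~~~^^^
ValueError: time passes only in moves, steps and waits
```

```bash
cat > m.py <<'E'
from h import *
T=ctrl.camera_info("top")
im=cv2.imread("pics/top0.png");d=np.load("top0.npy");W=world("top",d,T);hsv=cv2.cvtColor(im,cv2.COLOR_BGR2HSV);z=W[...,2]
def win(x0,x1,y0,y1):
    m=np.zeros(d.shape,bool);m[y0:y1,x0:x1]=1;return m
def go(n,m,h):
    m=cv2.morphologyEx(m.astype(np.uint8),cv2.MORPH_OPEN,np.ones((3,3)))
    c=max(cv2.findContours(m,0,1)[0],key=cv2.contourArea)
    m=cv2.drawContours(np.zeros_like(m),[c],-1,1,-1);v,u=np.nonzero(m)
    P=np.array([ray("top",a,b,h,T) for a,b in zip(u,v)]);Q=P[:,:2]-P[:,:2].mean(0)
    e=np.linalg.eigh(Q.T@Q)[1][:,1];a=np.degrees(np.arctan2(e[1],e[0]))
    print(n,len(P),"mean",(P.mean(0)*1000).round(1),"axis",a.round(1),"rect",*rect(P), "ext",(np.ptp(Q@e)*1000).round(1),"x",P[:,0].min().round(4),P[:,0].max().round(4))
H,S,V=[hsv[...,k].astype(int) for k in range(3)]
E
python3 - <<'E'
from m import *
go("felt",win(490,545,162,295)&(H>100)&(H<125)&(S>90),.003)
go("coaster",win(212,262,145,190)&(H>60)&(H<95)&(S>90),.006)
go("board",win(340,436,146,202)&(z>.009),.015)
go("paper",win(360,420,150,196)&(S<60)&(V>120),.015)
go("scr handle",win(95,128,188,262)&(z>.01),.02)
go("scr all",win(95,128,145,262)&(z>.008),.018)
go("block",win(222,270,225,270)&(z>.034),.04)
a=cv2.resize(im[140:265,90:150],None,fx=4.5,fy=4.5,interpolation=cv2.INTER_CUBIC)
b=cv2.resize(im[225:270,220:275],None,fx=9,fy=9,interpolation=cv2.INTER_CUBIC)
o=np.zeros((580,790,3),np.uint8);o[:a.shape[0],:a.shape[1]]=a;o[:b.shape[0],275:275+b.shape[1]]=b;cv2.imwrite("pics/c1.png",o)
s,p,R=tool();print(p,R.round(4))
E
```

```text
felt 3501 mean [ 494.6 -442.     3. ] axis -179.8 rect [ 497.5 -441.9] [253.6  65.8] 0.3 ext 253.8 x 0.3705 0.6245
coaster 944 mean [626.7 172.1   6. ] axis 100.8 rect [626.7 172.3] [75.9 77.9] 0.5 ext 78.8 x 0.5888 0.6648
board 3297 mean [ 611.1 -162.2   15. ] axis 87.4 rect [ 611.5 -161.9] [179.6  90.7] 87.5 ext 179.6 x 0.5627 0.6591
paper 1004 mean [ 612.7 -162.2   15. ] axis 89.8 rect [ 613.  -161.7] [69.9 70.2] 88.7 ext 70.9 x 0.5778 0.648
scr handle 849 mean [500.2 439.6  20. ] axis -179.0 rect [500.7 439.5] [146.2  27.3] 0.8 ext 146.3 x 0.4276 0.5739
scr all 1377 mean [540.1 440.3  18. ] axis -179.5 rect [536.2 440.2] [216.6  34.9] 0.4 ext 216.6 x 0.4279 0.6446
block 826 mean [446.2 143.7  40. ] axis 47.9 rect [446.9 143.2] [58.7 60.4] 0.5 ext 80.6 x 0.4173 0.4763
[0.27540293 0.58819184 0.1894994 ] [[-9.057e-01  4.240e-01 -6.000e-04]
 [ 4.240e-01  9.057e-01 -1.500e-03]
 [-1.000e-04 -1.700e-03 -1.000e+00]]
```

View pics/c1.png

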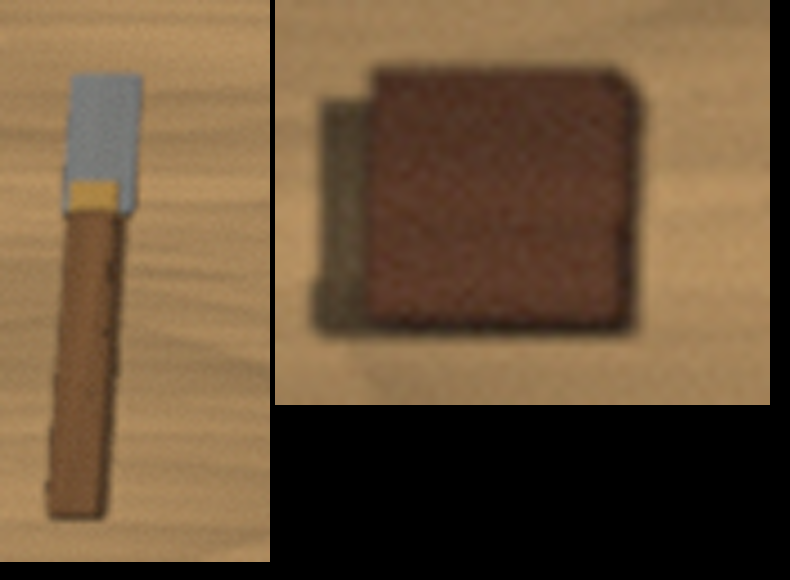

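The crop shows the scraper with its blade pointing away and the block almost aligned with the world axes. The measured sizes agree with the given ones. Next I'll turn the tool and move above the block.

```bash
cat > to.py <<'E'
import sys;from h import *
x,y,z,a=map(float,sys.argv[1:5])  # mm, deg: world yaw of tool y minus 90
s,p,R=tool();d=R.T@(np.array([x,y,z])/1000-p)
Z=np.radians(a+90);G=np.array([[-np.sin(Z),np.cos(Z),0],[np.cos(Z),np.sin(Z),0],[0,0,-1]]).T
print("t",round(s["time"],2),"p",(p*1000).round(1),"shift",(d*1000).round(1),"turn",np.degrees(Ro.from_matrix(R.T@G).as_rotvec()).round(2),"w",round(s["grip_width"]*87,1),"gf",round(s["grip_force"],1),"F",s["ft_force"].round(1))
E
python3 -m handwheel '[[0.087,0,0,0.023,0,0,-8.5],[0.087,0,0,0.023,0,0,-8.5],[0.087,0,0,0.023,0,0,-8.5],[0.087,-0.0209,-0.0558,0,0,0,0],[0.087,-0.0209,-0.0558,0,0,0,0],[0.087,-0.0209,-0.0558,0,0,0,0],[0.087,-0.0209,-0.0558,0,0,0,0],[0.087,-0.0209,-0.0558,0,0,0,0],[0.087,-0.0209,-0.0558,0,0,0,0],[0.087,-0.0209,-0.0558,0,0,0,0],[0.087,-0.0209,-0.0558,0,0,0,0]]' 20; python3 -m handwheel '[[0.087,0,0,0,0,0,0],[0.087,0,0,0,0,0,0]]'
python3 to.py 446.5 143.5 6 0.5
python3 - <<'E'
from h import *
i=ctrl.camera_info("wrist");im,d=ctrl.get_image("wrist");cv2.imwrite("pics/w1.png",im);W=world("wrist",d,i)
np.save("w1.npy",W)
E
```

```text
time: 1.48
position: [0.4463, 0.1416, 0.1214]
tool_rot: [-0.012, 3.141, 0.0]
ft_force: [0.5, 0.7, -0.6]
grip_width: 1.001
grip_force: 0.0
time: 1.72
position: [0.4456, 0.144, 0.1213]
tool_rot: [0.011, -3.141, -0.001]
ft_force: [-0.3, 0.6, 0.4]
grip_width: 1.0
grip_force: 0.0
t 1.73 p [445.6 144.  121.3] shift [ -0.9  -0.6 115.3] turn [ 0.03 -0.03 -0.1 ] w 87.0 gf 0.0 F [-0.3  0.6  0.4]
```

View pics/w1.png

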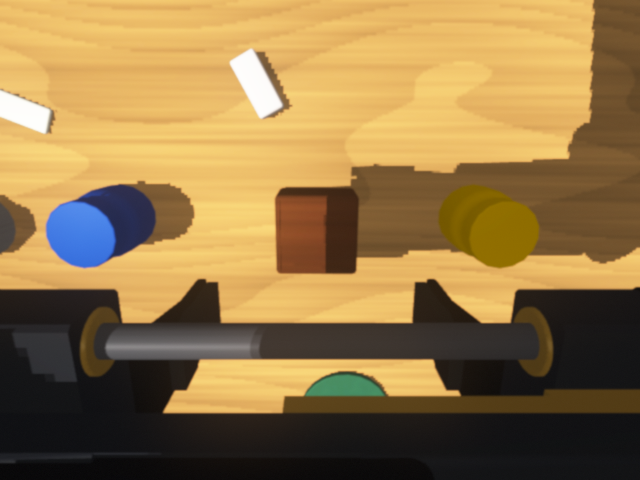

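The wrist view shows the block (277–357, 188–272) centred between the fingers at column 317. I'll cross-check its position, descend and grip.

```bash
python3 - <<'E'
from h import *
W=np.load("w1.npy");w=W[180:280,265:370].reshape(-1,3);w=w[(w[:,2]>.033)&(w[:,2]<.05)];print(len(w),rect(w),w.mean(0).round(4))
w=W[190:275,435:545].reshape(-1,3);w=w[(w[:,2]>.058)];print("yellow",len(w),rect(w),w.mean(0).round(4))
E
python3 -m handwheel '[[0.087,-0.001,-0.0005,0.04,0,0,0],[0.087,0,0,0.04,0,0,0],[0.087,0,0,0.025,0,0,0],[0.087,0,0,0.01,0,0,0],[0.087,0,0,0,0,0,0],[0,0,0,0,0,0,0],[0,0,0,0,0,0,0],[0,0,0,0,0,0,0],[0,0,0,0,0,0,0],[0,0,0,0,0,0,0],[0,0,0,0,0,0,0]]' 25; python3 to.py 446.5 143.5 6 0.5
```

```text
6509 (array([446. , 144.2]), array([59.4, 60. ]), 0.2) [0.4445 0.1442 0.0399]
yellow 3958 (array([419.6, 212.6]), array([162.6,  45.9]), 71.3) [0.4364 0.2652 0.0678]
time: 3.15
position: [0.4474, 0.1432, 0.0069]
tool_rot: [-0.011, 3.141, 0.001]
ft_force: [-0.2, -0.4, 3.7]
grip_width: 0.669
grip_force: 25.0
t 3.15 p [447.4 143.2   6.9] shift [0.9 0.3 0.9] turn [ 0.02  0.04 -0.08] w 58.2 gf 25.0 F [-0.2 -0.4  3.7]
```

Wrist and top measurements agree to within 1 mm, and the grip width is right. Next I'll carry the block to the board.

```bash
python3 -m handwheel '[[0,0,0,-0.03,0,0,0],[0,0,0,-0.05,0,0,0],[0,0,0,-0.03,0,0,0],[0,-0.0273,-0.051,0,0,0,0],[0,-0.0273,-0.051,0,0,0,0],[0,-0.0273,-0.051,0,0,0,0],[0,-0.0273,-0.051,0,0,0,0],[0,-0.0273,-0.051,0,0,0,0],[0,-0.0273,-0.051,0,0,0,0],[0,0,0,0,0,0,2.9],[0,0,0,0.03,0,0,0],[0,0,0,0,0,0,0]]';python3 -m handwheel '[[0,0,0,0,0,0,0],[0,0,0,0,0,0,0]]';python3 to.py 613.5 -162 22.5 -2.5
```

```text
time: 4.65
position: [0.6104, -0.1611, 0.0832]
tool_rot: [-0.068, -3.134, -0.001]
ft_force: [-0.5, 0.3, -0.7]
grip_width: 0.669
grip_force: 25.0
time: 4.9
position: [0.6138, -0.1618, 0.0877]
tool_rot: [0.068, 3.139, -0.0]
ft_force: [-0.5, 0.2, -1.1]
grip_width: 0.669
grip_force: 25.0
t 4.9 p [ 613.8 -161.8   87.7] shift [ 0.4 -0.2 65.2] turn [-0.01  0.11  0.03] w 58.2 gf 25.0 F [-0.5  0.2 -1.1]
```

```bash
python3 -m handwheel '[[0,0,0,0.03,0,0,0],[0,0,0,0.02,0,0,0],[0,0,0,0.01,0,0,0],[0,0,0,0.004,0,0,0],[0,0,0,0,0,0,0],[0,0,0,0,0,0,0]]';python3 to.py 613.5 -162 22 -2.5
```

```text
time: 5.65
position: [0.6137, -0.1619, 0.0232]
tool_rot: [0.068, 3.139, -0.0]
ft_force: [0.6, -0.4, -0.5]
grip_width: 0.664
grip_force: 25.0
t 5.65 p [ 613.7 -161.9   23.2] shift [ 0.2 -0.1  1.2] turn [-0.    0.08  0.02] w 57.8 gf 25.0 F [ 0.6 -0.4 -0.5]
```

```bash
python3 -m handwheel '[[0,0,0,0.001,0,0,0],[0,0,0,0.0005,0,0,0],[0.08,0,0,0,0,0,0],[0.08,0,0,0,0,0,0],[0.08,0,0,0,0,0,0],[0.08,0,0,0,0,0,0],[0.087,0,0,-0.03,0,0,0],[0.087,0,0,-0.05,0,0,0],[0.087,0,0,-0.03,0,0,0]]';python3 -m handwheel '[[0.087,0.055,0.004,0,0,0,0],[0.087,0.055,0.004,0,0,0,0],[0.087,0.055,0.004,0,0,0,0],[0.087,0,0.02,0,0,0,0],[0.087,0,0,0,0,0,0],[0.087,0,0,0,0,0,0]]';python3 to.py 449.5 -129.7 28 -2.5
python3 - <<'E'
from h import *
for n in("wrist","top"):
    i=ctrl.camera_info(n);im,d=ctrl.get_image(n);cv2.imwrite(f"pics/{n}2.png",im);np.save(f"{n}2.npy",world(n,d,i))
E
```

```text
time: 6.78
position: [0.614, -0.1622, 0.1335]
tool_rot: [0.068, 3.138, -0.001]
ft_force: [0.3, -0.0, 0.4]
grip_width: 0.999
grip_force: 0.0
time: 7.52
position: [0.4502, -0.1234, 0.1312]
tool_rot: [0.068, 3.14, -0.001]
ft_force: [-0.3, 0.5, -0.5]
grip_width: 1.001
grip_force: 0.0
t 7.53 p [ 450.2 -123.4  131.2] shift [  0.5  -6.3 103.2] turn [-0.04  0.03  0.01] w 87.1 gf 0.0 F [-0.3  0.5 -0.5]
```

View pics/wrist2.png

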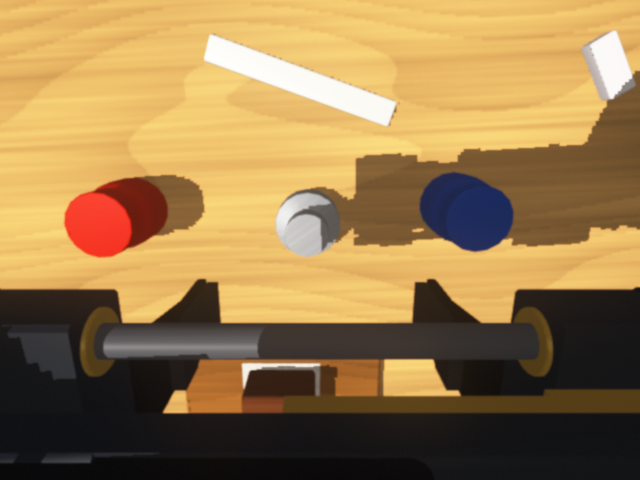

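View pics/top2.png

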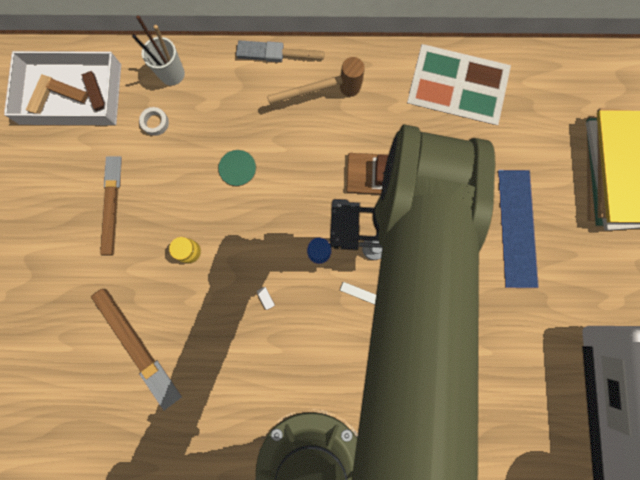

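The wrist view shows the weight knob at (308,232), with blue and red pots clear on either side. The arm covers the board in the top view, so I'll measure in the side and wrist views.

Run:
```python
from h import *
W=np.load("wrist2.npy");w=W[185:262,270:345].reshape(-1,3);w=w[(w[:,2]>.046)&(w[:,2]<.065)];print(len(w),rect(w),w.mean(0).round(4))
i=ctrl.camera_info("side");im,d=ctrl.get_image("side");W=world("side",d,i);cv2.imwrite("pics/s2.png",im)
m=(W[...,2]>.047)&(W[...,2]<.065)&(abs(W[...,0]-.612)<.06)&(abs(W[...,1]+.162)<.06);print(m.sum(),rect(W[m]),W[m].mean(0))
m=(W[...,2]>.008)&(W[...,2]<.02)&(abs(W[...,0]-.612)<.07)&(abs(W[...,1]+.162)<.12);print("board side",m.sum(),rect(W[m]))
```

```text
1576 (array([ 448.8, -130.3]), array([30.9, 31.5]), 87.3) [ 0.4481 -0.1299  0.0548]
728 (array([ 609.4, -162.6]), array([62.6, 60.6]), 86.8) [ 0.60762128 -0.16449871  0.05319078]
board side 2077 (array([ 609.4, -164. ]), array([180.4,  92.5]), 88.3)
```

```bash
python3 -m handwheel '[[0.087,0.0009,-0.0066,0.03,0,0,0],[0.087,0,0,0.04,0,0,0],[0.087,0,0,0.023,0,0,0],[0.087,0,0,0.01,0,0,0],[0.087,0,0,0,0,0,0],[0,0,0,0,0,0,0],[0,0,0,0,0,0,0],[0,0,0,0,0,0,0],[0,0,0,0,0,0,0],[0,0,0,0,0,0,0],[0,0,0,0,0,0,0],[0,0,0,0,0,0,0]]' 35; python3 to.py 449 -130 28 -2.5; python3 -m handwheel '[[0,0,0,-0.02,0,0,0],[0,0,0,-0.05,0,0,0],[0,0,0,-0.05,0,0,0],[0,0,0,0,0,0,0],[0,0,0,0,0,0,0]]';python3 to.py 612.5 -162 83 -2.5
```

```text
time: 9.18
position: [0.4484, -0.1292, 0.0279]
tool_rot: [0.068, 3.141, 0.0]
ft_force: [-0.5, -0.6, 0.3]
grip_width: 0.287
grip_force: 0.0
t 9.18 p [ 448.4 -129.2   27.9] shift [-0.6 -0.8 -0.1] turn [0.   0.   0.02] w 25.0 gf 0.0 F [-0.5 -0.6  0.3]
time: 9.8
position: [0.4481, -0.129, 0.1475]
tool_rot: [-0.068, -3.141, -0.001]
ft_force: [-1.1, 0.3, -0.4]
grip_width: 0.003
grip_force: 0.0
t 9.8 p [ 448.1 -129.   147.5] shift [-165.7  -25.8   64.5] turn [ 0.02 -0.02  0.02] w 0.3 gf 0.0 F [-1.1  0.3 -0.4]
```

Run:
```python
from h import *
n="wrist";i=ctrl.camera_info(n);im,d=ctrl.get_image(n);cv2.imwrite(f"pics/w3.png",im);W=world(n,d,i);np.save(f"w3.npy",W)
```

```text
(no output)
```

View pics/w3.png

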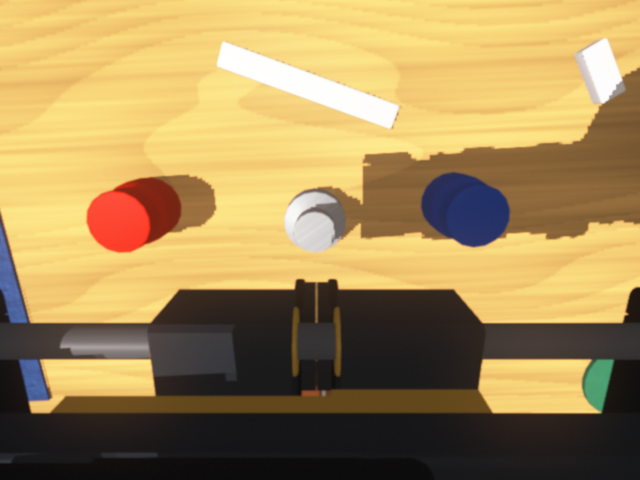

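Run:
```python
from h import *
W=np.load("w3.npy");A=W[185:262,270:355].reshape(-1,3)
for lo,hi in((.046,.07),(.01,.035)):
    w=A[(A[:,2]>lo)&(A[:,2]<hi)];print(len(w),rect(w),w.mean(0).round(4),np.percentile(w[:,2],[2,50,98]).round(4))
i=ctrl.camera_info("side");im,d=ctrl.get_image("side");cv2.imwrite("pics/s3.png",cv2.resize(im[170:400,280:480],None,fx=3,fy=2.6,interpolation=cv2.INTER_CUBIC));S=world("side",d,i)
m=(S[...,2]>.044)&(S[...,2]<.07)&(abs(S[...,0]-.449)<.05)&(abs(S[...,1]+.13)<.05);print("side",m.sum(),rect(S[m]),S[m].mean(0))
```

```text
1402 (array([ 448.9, -129.9]), array([31.5, 31.2]), 4.2) [ 0.4481 -0.1299  0.0548] [0.0495 0.055  0.0565]
1501 (array([ 448.1, -129.8]), array([50.3, 50.1]), 86.7) [ 0.4401 -0.1294  0.023 ] [0.0143 0.0233 0.0257]
side 217 (array([ 446. , -132.2]), array([31.9, 31.2]), 17.0) [ 0.44536832 -0.13306296  0.05271444]
```

View pics/s3.png

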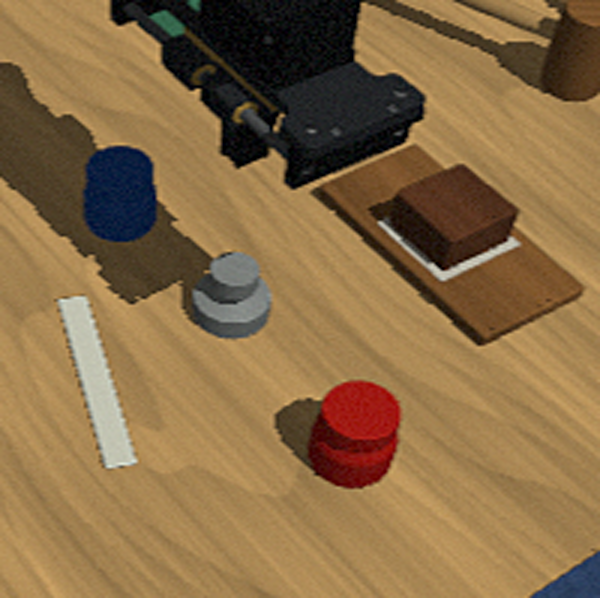

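The weight stands where it was and the fingers closed on nothing. I'll check where the TCP projects in the wrist picture compared with the visible fingertips.

Run:
```python
from h import *
s,p,R=tool();i=ctrl.camera_info("wrist");K=i["intrinsics"]
c=-i["R"].T@i["t"];print("cam in tool",(R.T@(c-p)*1000).round(1),"\ncam axes in tool",(R.T@i["R"].T).round(3).tolist())
for k in(0,-19):
    X=i["R"]@(p+R@[0,0,k/1000])+i["t"];q=K@X;print(k,X.round(4),(q[:2]/q[2]).round(1))
W=np.load("w3.npy")
for v,u in((284,301),(290,301),(284,332),(300,301),(340,297),(380,300),(300,230),(330,250),(310,310)):print(u,v,(R.T@(W[v,u]-p)*1000).round(1))
S=ctrl.get_image("side");w=world("side",S[1])
T=(w-p)@R*1000;m=(abs(T[...,1])<100)&(abs(T[...,0])<60)&(T[...,2]<15)&(T[...,2]>-80)
print("side: tool-frame pts",m.sum());
for lo in range(-80,15,10):
    q=T[m&(T[...,2]>=lo)&(T[...,2]<lo+10)]
    if len(q):print(lo,len(q),q.min(0).round(),q.max(0).round())
```

```text
cam in tool [  74.    -0.3 -194.4] 
cam axes in tool [[0.0, -0.962, -0.272], [1.0, -0.0, 0.001], [-0.001, -0.272, 0.962]]
0 [1.000e-04 1.840e-02 2.072e-01] [316.3 275. ]
-19 [1.000e-04 2.350e-02 1.889e-01] [316.3 289.2]
301 284 [  9.6  -6.6 -38.7]
301 290 [  9.5  -6.4 -44.9]
332 284 [ 10.1   6.6 -39.9]
301 300 [  9.9  -6.  -55.5]
297 340 [  29.7   -4.4 -119.6]
300 380 [  0.8  -5.1 -92.9]
230 300 [  36.2  -19.8 -113.2]
250 330 [  36.1  -13.1 -126.8]
310 310 [  8.9  -2.5 -62.1]
side: tool-frame pts 213
-80 18 [ -8. -16. -78.] [ 13.  -9. -70.]
-70 29 [-10. -14. -70.] [ 13.   8. -60.]
-60 49 [ -3. -12. -60.] [ 13.   9. -50.]
-50 59 [ -8. -10. -50.] [ 13.   8. -40.]
-40 58 [-10. -12. -40.] [ 13.   7. -31.]
```

Run:
```python
from h import *
s,p,R=tool();W=(np.load("w3.npy")-p)@R*1000
for u in(300,303,330,333):print(u,[(v,W[v,u].round(1).tolist()) for v in range(277,285)])
a=[]
for k in range(3):
    w=(world("side",ctrl.get_image("side")[1])-p)@R*1000
    q=w[(abs(w[...,1])<20)&(abs(w[...,0])<20)&(w[...,2]<60)&(w[...,2]>-60)];print(np.sort(q[:,2])[-12:].round(1))
```

```text
300 [(277, [-59.2, -14.8, 146.5]), (278, [-59.9, -14.8, 145.6]), (279, [10.2, -7.2, -34.4]), (280, [9.8, -7.2, -34.7]), (281, [9.7, -7.1, -35.6]), (282, [10.1, -7.1, -37.7]), (283, [10.0, -7.0, -38.5]), (284, [10.2, -7.0, -40.1])]
303 [(277, [-58.7, -12.0, 145.2]), (278, [-60.1, -12.0, 146.3]), (279, [9.7, -5.9, -33.3]), (280, [9.5, -5.9, -33.9]), (281, [9.8, -5.8, -35.8]), (282, [9.6, -5.8, -36.5]), (283, [9.8, -5.8, -38.2]), (284, [10.2, -5.7, -40.2])]
330 [(277, [-59.3, 13.1, 146.7]), (278, [-59.9, 13.1, 145.6]), (279, [9.3, 6.0, -32.1]), (280, [9.6, 6.0, -34.2]), (281, [9.9, 5.9, -36.1]), (282, [9.7, 5.9, -36.7]), (283, [10.2, 5.8, -39.0]), (284, [10.2, 5.7, -40.1])]
333 [(277, [-58.8, 15.8, 145.3]), (278, [-60.3, 15.9, 146.7]), (279, [9.7, 7.3, -33.3]), (280, [9.7, 7.3, -34.3]), (281, [9.8, 7.2, -35.7]), (282, [9.3, 7.2, -35.7]), (283, [9.6, 7.1, -37.6]), (284, [9.7, 7.1, -39.1])]
[-33.  -33.  -33.  -33.  -32.8 -32.7 -32.2 -31.8 -31.8 -31.1 -31.1 -30.7]
[-33.8 -33.4 -33.1 -32.7 -32.5 -32.5 -31.9 -31.8 -31.3 -31.2 -31.  -30.6]
[-33.1 -32.9 -32.7 -32.7 -32.7 -32.6 -32.5 -31.6 -31.4 -31.4 -31.4 -30.4]
```

The fingertips really end about 32 mm behind the reported TCP: both cameras show it, along tool z only. So true tip height = reported z + 32 mm. I'll account for that and take the weight again.

```bash
python3 -m handwheel '[[0.07,-0.001,-0.0009,0,0,0,0],[0.07,0,0,0,0,0,0],[0.07,0,0,0,0,0,0],[0.07,0,0,0,0,0,0],[0.07,0,0,0,0,0,0],[0.07,0,0,0.03,0,0,0],[0.07,0,0,0.04,0,0,0],[0.07,0,0,0.04,0,0,0],[0.07,0,0,0.025,0,0,0],[0.07,0,0,0.01,0,0,0],[0.07,0,0,0.006,0,0,0],[0.07,0,0,0,0,0,0]]' 35; python3 to.py 449 -130 -4 -2.5;  python3 -m handwheel '[[0,0,0,0,0,0,0],[0,0,0,0,0,0,0],[0,0,0,0,0,0,0],[0,0,0,0,0,0,0],[0,0,0,0,0,0,0],[0,0,0,0,0,0,0],[0,0,0,0,0,0,0]]';python3 to.py 449 -130 -4 -2.5
```

```text
time: 11.6
position: [0.4499, -0.1302, -0.0026]
tool_rot: [0.068, 3.14, -0.0]
ft_force: [0.3, -0.6, 0.7]
grip_width: 0.803
grip_force: 0.0
t 11.6 p [ 449.9 -130.2   -2.6] shift [0.9 0.2 1.4] turn [0.   0.05 0.02] w 69.9 gf 0.0 F [ 0.3 -0.6  0.7]
time: 12.48
position: [0.4495, -0.1303, -0.003]
tool_rot: [0.068, 3.141, -0.0]
ft_force: [0.6, -0.8, 0.3]
grip_width: 0.353
grip_force: 35.0
t 12.47 p [ 449.5 -130.3   -3. ] shift [0.5 0.3 1. ] turn [-0.01  0.01  0.01] w 30.7 gf 35.0 F [ 0.6 -0.8  0.3]
```

```bash
python3 -m handwheel '[[0,0,0,-0.02,0,0,0],[0,0,0,-0.05,0,0,0],[0,0,0,-0.05,0,0,0],[0,0,0,0,0,0,0],[0,-0.0549,-0.0082,0,0,0,0],[0,-0.0549,-0.0082,0,0,0,0],[0,-0.0549,-0.0082,0,0,0,0],[0,0,0,0,0,0,0],[0,0,0,0,0,0,0],[0,0,0,0,0,0,0]]';python3 to.py 613 -162.2 52 -2.5
```

```text
time: 13.72
position: [0.6112, -0.1618, 0.1162]
tool_rot: [-0.069, -3.139, -0.001]
ft_force: [-0.9, 0.3, -4.9]
grip_width: 0.35
grip_force: 35.0
t 13.72 p [ 611.2 -161.8  116.2] shift [-2.  -0.4 64.2] turn [ 0.05 -0.1  -0.02] w 30.5 gf 35.0 F [-0.9  0.3 -4.9]
```

```bash
python3 -m handwheel '[[0,-0.002,-0.0004,0.03,0,0,0],[0,0,0,0.02,0,0,0],[0,0,0,0.01,0,0,0],[0,0,0,0.003,0,0,0],[0,0,0,0,0,0,0],[0,0,0,0,0,0,0],[0,0,0,0,0,0,0]]';python3 to.py 613 -162.2 52 -2.5
```

```text
time: 14.6
position: [0.6153, -0.1624, 0.0546]
tool_rot: [0.068, 3.14, -0.0]
ft_force: [-0.4, 0.2, -5.1]
grip_width: 0.357
grip_force: 35.0
t 14.6 p [ 615.3 -162.4   54.6] shift [2.3 0.1 2.6] turn [-0.    0.07  0.02] w 31.0 gf 35.0 F [-0.4  0.2 -5.1]
```

```bash
python3 -m handwheel '[[0,0.0022,0,0.001,0,0,0],[0,0,0,0.0008,0,0,0],[0,0,0,0,0,0,0]]';python3 to.py 613 -162.2 52 -2.5;python3 -m handwheel '[[0,0,0,0.0006,0,0,0],[0,0,0,0,0,0,0]]';python3 to.py 613 -162.2 52 -2.5
```

```text
time: 14.98
position: [0.6136, -0.1623, 0.053]
tool_rot: [0.068, 3.139, -0.0]
ft_force: [1.2, 0.5, -0.1]
grip_width: 0.355
grip_force: 35.0
t 14.97 p [ 613.6 -162.3   53. ] shift [0.6 0.1 1. ] turn [-0.    0.11  0.02] w 30.9 gf 35.0 F [ 1.2  0.5 -0.1]
time: 15.22
position: [0.614, -0.1624, 0.0528]
tool_rot: [0.068, 3.138, -0.0]
ft_force: [2.2, 0.8, 3.7]
grip_width: 0.354
grip_force: 35.0
t 15.22 p [ 614.  -162.4   52.8] shift [1.  0.1 0.7] turn [-0.01  0.16  0.03] w 30.8 gf 35.0 F [2.2 0.8 3.7]
```

```bash
python3 -m handwheel '[[0.07,0,0,0,0,0,0],[0.07,0,0,0,0,0,0],[0.07,0,0,0,0,0,0],[0.07,0,0,0,0,0,0],[0.07,0,0,0,0,0,0],[0.07,0,0,-0.02,0,0,0],[0.07,0,0,-0.04,0,0,0],[0.07,0,0,-0.04,0,0,0],[0.07,0,0,0,0,0,0],[0.07,0,0,0,0,0,0]]';python3 to.py 531 440 110 0.7
python3 - <<'E'
from h import *
n="wrist";i=ctrl.camera_info(n);im,d=ctrl.get_image(n);cv2.imwrite("pics/w4.png",im);W=world(n,d,i);Z=W[...,2];hsv=cv2.cvtColor(im,cv2.COLOR_BGR2HSV)
N=(abs(W[...,0]-.612)<.06)&(abs(W[...,1]+.162)<.06)
for a,b in((.1,.12),(.07,.082),(.048,.062)):
    m=N&(Z>a)&(Z<b);print(a,m.sum(),rect(W[m]))
B=(abs(W[...,0]-.612)<.1)&(abs(W[...,1]+.162)<.12)&(Z>.009)&(Z<.022);print("board",rect(W[B]))
m=B&(hsv[...,1]<60);print("paper",rect(W[m]))
E
```

```text
time: 16.48
position: [0.6127, -0.1622, 0.1522]
tool_rot: [0.068, 3.14, 0.0]
ft_force: [0.5, -0.1, -1.4]
grip_width: 0.802
grip_force: 0.0
t 16.48 p [ 612.7 -162.2  152.2] shift [107.7 598.1  42.3] turn [ 0.02  0.04 -3.18] w 69.8 gf 0.0 F [ 0.5 -0.1 -1.4]
0.1 2027 (array([ 614.8, -162.3]), array([31.5, 31.7]), 41.1)
0.07 1977 (array([ 612.1, -161.9]), array([51., 46.]), 88.6)
0.048 2071 (array([ 612.2, -161.5]), array([60. , 59.8]), 87.6)
board (array([ 612.6, -162.1]), array([180.3,  90.3]), 87.6)
paper (array([ 611.6, -162.6]), array([69.9, 68.9]), 87.6)
```

View pics/w4.png

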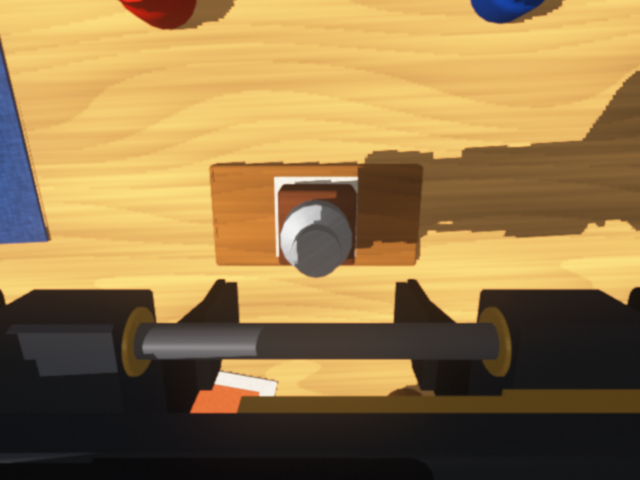

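The wrist view shows the weight (316,240) standing on the block, with the block square on the paper and the weight 2–3 mm off centre. Next is the scraper.

```bash
python3 -m handwheel '[[0.07,0.0098,0.0544,0,0,0,0],[0.07,0.0098,0.0544,0,0,0,0],[0.07,0.0098,0.0544,0,0,0,0],[0.07,0.0098,0.0544,0,0,0,0],[0.07,0.0098,0.0544,0,0,0,0],[0.07,0.0098,0.0544,0,0,0,0],[0.07,0.0098,0.0544,0,0,0,0],[0.07,0.0098,0.0544,0,0,0,0],[0.07,0.0098,0.0544,0,0,0,0],[0.07,0.0098,0.0544,0,0,0,0],[0.07,0.0098,0.0544,0,0,0,0],[0.07,0,0,0.04,0,0,-3.2]]';python3 -m handwheel '[[0.07,0,0,0,0,0,0],[0.07,0,0,0,0,0,0],[0.07,0,0,0,0,0,0]]';python3 to.py 531 440 -27 0.7
python3 - <<'E'
from h import *
n="wrist";i=ctrl.camera_info(n);im,d=ctrl.get_image(n);cv2.imwrite("pics/w5.png",im);W=world(n,d,i);Z=W[...,2]
N=(abs(W[...,1]-.44)<.03)&(abs(W[...,0]-.52)<.15)
for a,b in((.015,.03),(.007,.03)):
    m=N&(Z>a)&(Z<b);P=W[m];print(a,m.sum(),rect(P),P[:,0].min(),P[:,0].max(),np.polyfit(P[:,0]-.531,P[:,1],1))
E
```

```text
time: 18.02
position: [0.5284, 0.4487, 0.1125]
tool_rot: [-0.036, 3.14, 0.01]
ft_force: [0.9, -0.9, -0.3]
grip_width: 0.805
grip_force: 0.0
time: 18.4
position: [0.5323, 0.4397, 0.1135]
tool_rot: [-0.016, 3.139, 0.002]
ft_force: [-0.4, 0.1, 0.1]
grip_width: 0.806
grip_force: 0.0
t 18.4 p [532.3 439.7 113.5] shift [1.600e+00 1.000e-01 1.405e+02] turn [ 0.08  0.12 -0.12] w 70.1 gf 0.0 F [-0.4  0.1  0.1]
0.015 6937 (array([510.4, 442.9]), array([164.3,  24. ]), 0.8) 0.4282523611712918 0.5926056591333467 [0.01339838 0.44314753]
0.007 8071 (array([521., 443.]), array([185.4,  34. ]), 0.9) 0.4282523611712918 0.6139362098557756 [0.01436273 0.44319879]
```

View pics/w5.png

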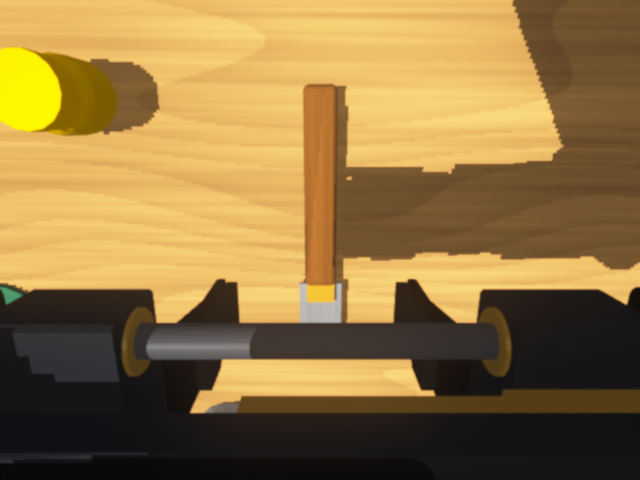

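```bash
python3 -m handwheel '[[0.07,0,0.003,0.03,0,0,0],[0.07,0,0,0.04,0,0,0],[0.07,0,0,0.04,0,0,0],[0.07,0,0,0.02,0,0,0],[0.07,0,0,0.009,0,0,0],[0.07,0,0,0,0,0,0]]' 30; python3 to.py 532.5 443 -27 0.8;  python3 -m handwheel '[[0,0,0,0,0,0,0],[0,0,0,0,0,0,0],[0,0,0,0,0,0,0],[0,0,0,0,0,0,0],[0,0,0,0,0,0,0],[0,0,0,0,0,0,0],[0,0,0,0,0,0,0],[0,0,0,0,0,0,0]]';python3 to.py 532.5 443 -27 0.8
```

```text
time: 19.2
position: [0.5314, 0.4436, -0.0266]
tool_rot: [-0.019, 3.141, 0.001]
ft_force: [-0.0, -0.3, 0.7]
grip_width: 0.805
grip_force: 0.0
t 19.2 p [531.4 443.6 -26.6] shift [-1.1 -0.6  0.4] turn [ 0.04  0.05 -0.09] w 70.0 gf 0.0 F [-0.  -0.3  0.7]
time: 20.2
position: [0.5308, 0.4433, -0.0274]
tool_rot: [0.02, -3.142, -0.0]
ft_force: [0.3, 0.3, -0.1]
grip_width: 0.273
grip_force: 30.0
t 20.2 p [530.8 443.3 -27.4] shift [-1.7 -0.3 -0.4] turn [ 0.   -0.   -0.08] w 23.7 gf 30.0 F [ 0.3  0.3 -0.1]
```

```bash
python3 -m handwheel '[[0,0,0,-0.02,0,0,0],[0,0,0,-0.05,0,0,0],[0,0,0,-0.05,0,0,0],[0,0,0,-0.04,0,0,0],[0,0.0035,-0.03,0,0,0,0],[0,0.0035,-0.059,0,0,0,0],[0,0.0035,-0.059,0,0,0,0],[0,0.0035,-0.059,0,0,0,0],[0,0.0035,-0.059,0,0,0,0],[0,0.0035,-0.059,0,0,0,0],[0,0.0035,-0.059,0,0,0,0],[0,0.0035,-0.059,0,0,0,0]]';python3 to.py 490.5 -442 133 0.2;python3 -m handwheel '[[0,0.0035,-0.059,0,0,0,0],[0,0.0035,-0.059,0,0,0,0],[0,0.0035,-0.059,0,0,0,0],[0,0.0035,-0.059,0,0,0,0],[0,0.0035,-0.059,0,0,0,0],[0,0.0035,-0.059,0,0,0,0],[0,0.0035,-0.059,0,0,0,0],[0,0,-0.03,0,0,0,0],[0,0,0,0,0,0,0.5],[0,0,0,0,0,0,0],[0,0,0,0,0,0,0]]';python3 to.py 490.5 -442 -23 0.2
```

```text
time: 21.7
position: [0.5085, -0.002, 0.1342]
tool_rot: [-0.019, 3.139, 0.002]
ft_force: [0.9, -1.2, -1.2]
grip_width: 0.269
grip_force: 30.0
t 21.7 p [508.5  -2.  134.2] shift [  23.4 -439.8    0.5] turn [0.07 0.14 0.51] w 23.4 gf 30.0 F [ 0.9 -1.2 -1.2]
time: 23.08
position: [0.4905, -0.4415, 0.133]
tool_rot: [-0.01, 3.14, 0.002]
ft_force: [0.2, -0.1, -1.0]
grip_width: 0.274
grip_force: 30.0
t 23.07 p [ 490.5 -441.5  133. ] shift [  0.2  -0.7 156. ] turn [0.07 0.07 0.16] w 23.8 gf 30.0 F [ 0.2 -0.1 -1. ]
```

Run:
```python
from h import *
n="wrist";i=ctrl.camera_info(n);im,d=ctrl.get_image(n);cv2.imwrite("pics/w6.png",im);W=world(n,d,i);Z=W[...,2];np.save("w6.npy",W)
hsv=cv2.cvtColor(im,cv2.COLOR_BGR2HSV)
m=(hsv[...,0]>100)&(hsv[...,0]<125)&(hsv[...,1]>90)&(abs(Z)<.015);P=W[m];print("felt",m.sum(),rect(P),P[:,:2].min(0),P[:,:2].max(0))
s,p,R=tool();T=(W-p)@R*1000
m=(abs(T[...,1])<25)&(T[...,2]<-5)&(T[...,2]>-32)&(W[...,0]<.46)&(W[...,2]>.05);P=W[m];print("handle",m.sum(),rect(P),P.min(0),P.max(0))
```

```text
felt 3850 (array([ 496.8, -442.9]), array([257.5,  67.9]), 0.3) [ 0.36786104 -0.47753068] [ 0.62539136 -0.4089331 ]Traceback (most recent call last):
  File "<stdin>", line 6, in <module>
    return umr_minimum(a, axis, None, out, keepdims, initial, where)
ValueError: zero-size array to reduction operation minimum which has no identity
```

View pics/w6.png

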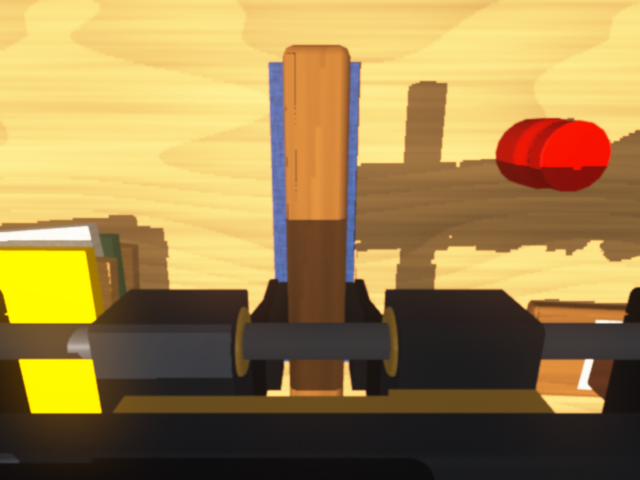

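The wrist view shows the scraper handle (285–350, 45–) held level over the felt strip, with the red pot clear on the right. I'll measure how it sits in the grip.

Run:
```python
from h import *
W=np.load("w6.npy");s,p,R=tool();T=(W-p)@R*1000
m=(abs(T[...,1])<25)&(T[...,2]<-15)&(T[...,2]>-60);m[270:]=0;P=W[m];print("handle",m.sum(),rect(P),P.min(0),P.max(0),np.percentile(T[m][:,2],[5,50,95]),np.polyfit(P[:,0]-p[0],P[:,1],1),np.polyfit(P[:,0]-p[0],P[:,2],1),p)
```

```text
handle 14221 (array([ 429.5, -441.9]), array([83.2, 24.1]), 0.4) [ 0.38787744 -0.45419941  0.1749549 ] [ 0.47107683 -0.42961545  0.18285502] [-48.55149388 -47.39390933 -45.16936263] [ 0.00624108 -0.44157495] [0.00202764 0.18021527] [ 0.49042029 -0.44165004  0.13291362]
```

```bash
python3 -m handwheel '[[0,0.0005,-0.001,0.04,0,0,0],[0,0,0,0.05,0,0,0],[0,0,0,0.04,0,0,0],[0,0,0,0.015,0,0,0],[0,0,0,0.009,0,0,0],[0,0,0,0.002,0,0,0],[0,0,0,0,0,0,0],[0,0,0,0,0,0,0]]';python3 to.py 490 -442.6 -24 0.3
```

```text
time: 24.12
position: [0.4896, -0.4449, -0.0223]
tool_rot: [-0.006, 3.14, -0.002]
ft_force: [0.1, -0.1, -0.8]
grip_width: 0.273
grip_force: 30.0
t 24.12 p [ 489.6 -444.9  -22.3] shift [-0.4  2.3  1.7] turn [-0.06  0.1  -0.08] w 23.7 gf 30.0 F [ 0.1 -0.1 -0.8]
```

```bash
python3 -m handwheel '[[0,0,0,0.001,0,0,0],[0,0,0,0,0,0,0]]';python3 to.py 490 -442.6 -24 0.3;python3 -m handwheel '[[0,0,0,0,0,0,0]]'; python3 to.py 490 -442.6 -24 0.3
```

```text
time: 24.38
position: [0.489, -0.4443, -0.0243]
tool_rot: [-0.006, 3.141, 0.0]
ft_force: [-0.4, 0.0, -0.6]
grip_width: 0.27
grip_force: 30.0
t 24.38 p [ 489.  -444.3  -24.3] shift [-1.   1.7 -0.3] turn [ 0.    0.01 -0.08] w 23.5 gf 30.0 F [-0.4  0.  -0.6]
time: 24.5
position: [0.489, -0.4443, -0.0244]
tool_rot: [-0.006, 3.141, 0.0]
ft_force: [-0.1, 0.9, 0.2]
grip_width: 0.275
grip_force: 30.0
t 24.5 p [ 489.  -444.3  -24.4] shift [-1.   1.7 -0.4] turn [ 0.    0.01 -0.08] w 23.9 gf 30.0 F [-0.1  0.9  0.2]
```

```bash
python3 -m handwheel '[[0,-0.001,0.0015,0,0,0,0],[0,0,0,0.0006,0,0,0],[0,0,0,0,0,0,0]]';python3 to.py 490 -442.6 -24 0.3;python3 -m handwheel '[[0.05,0,0,0,0,0,0],[0.05,0,0,0,0,0,0],[0.05,0,0,0,0,0,0],[0.05,0,0,0,0,0,0],[0.05,0,0,-0.02,0,0,0],[0.07,0,0,-0.05,0,0,0],[0.07,0,0,-0.05,0,0,0],[0.07,0,0,-0.04,0,0,0],[0.07,0,0,0,0,0,0],[0.07,0,0,0,0,0,0]]'; python3 to.py 440 -12 133 0.3
python3 - <<'E'
from h import *
n="wrist";i=ctrl.camera_info(n);im,d=ctrl.get_image(n);cv2.imwrite("pics/w7.png",im);W=world(n,d,i);Z=W[...,2]
hsv=cv2.cvtColor(im,cv2.COLOR_BGR2HSV);N=(abs(W[...,0]-.5)<.15)&(abs(W[...,1]+.443)<.05)
m=N&(hsv[...,0]>100)&(hsv[...,0]<125)&(hsv[...,1]>90)&(abs(Z)<.015);P=W[m];print("felt",m.sum(),rect(P))
m=N&(Z>.018)&(Z<.035);P=W[m];print("handle",m.sum(),rect(P),P.min(0),P.max(0),np.median(P[:,2]))
E
```

```text
time: 24.88
position: [0.4901, -0.4428, -0.0244]
tool_rot: [-0.006, 3.141, 0.0]
ft_force: [-2.0, 1.9, 4.9]
grip_width: 0.273
grip_force: 30.0
t 24.88 p [ 490.1 -442.8  -24.4] shift [ 0.1  0.2 -0.4] turn [ 0.02  0.02 -0.08] w 23.7 gf 30.0 F [-2.   1.9  4.9]
time: 26.12
position: [0.4899, -0.4427, 0.1354]
tool_rot: [-0.006, 3.141, 0.0]
ft_force: [0.1, -0.4, -1.5]
grip_width: 0.802
grip_force: 0.0
t 26.12 p [ 489.9 -442.7  135.4] shift [ 48.3 430.9   2.5] turn [ 0.01  0.04 -0.09] w 69.7 gf 0.0 F [ 0.1 -0.4 -1.5]
felt 11219 (array([ 477.6, -443.1]), array([218.6,  68. ]), 0.4)
handle 6110 (array([ 469.9, -442.4]), array([163.7,  24. ]), 0.2) [ 0.38798271 -0.45457307  0.01810274] [ 0.55173212 -0.43028438  0.02566091] 0.022834159602502423
```

The scraper lies centred on the felt (handle end 388, felt near edge 368, y within 1 mm). Next is the blue pot.

```bash
python3 -m handwheel '[[0.08,0.006,0.0539,0,0,0,0],[0.08,0.006,0.0539,0,0,0,0],[0.08,0.006,0.0539,0,0,0,0],[0.08,0.006,0.0539,0,0,0,0],[0.08,0.006,0.0539,0,0,0,0],[0.08,0.006,0.0539,0,0,0,0],[0.08,0.006,0.0539,0,0,0,0],[0.08,0.006,0.0539,0,0,0,0],[0.08,0,0,0,0,0,0],[0.08,0,0,0,0,0,0],[0.08,0,0,0,0,0,0]]';python3 to.py 440 -12 -24 0.3
cat > see.py <<'E'
import sys;from h import *
n="wrist";i=ctrl.camera_info(n);im,d=ctrl.get_image(n);cv2.imwrite(f"pics/{sys.argv[1]}.png",im);W=world(n,d,i);Z=W[...,2]
x,y,a,b=[float(v)/1000 for v in sys.argv[2:6]]
N=(abs(W[...,0]-x)<.04)&(abs(W[...,1]-y)<.04)&(Z>a)&(Z<b);P=W[N];print(N.sum(),rect(P),P.mean(0).round(4),cv2.minEnclosingCircle((P[:,:2]*1000).astype(np.float32)))
E
python3 see.py w8 440 -12 58 75
```

```text
time: 27.55
position: [0.4402, -0.0133, 0.1346]
tool_rot: [0.002, -3.141, 0.001]
ft_force: [-0.9, -0.3, -1.4]
grip_width: 0.918
grip_force: 0.0
t 27.55 p [440.2 -13.3 134.6] shift [  0.    1.4 158.6] turn [-0.02 -0.04 -0.23] w 79.9 gf 0.0 F [-0.9 -0.3 -1.4]
3348 (array([440. , -11.6]), array([45.7, 46. ]), 89.0) [ 0.4389 -0.0117  0.065 ] ((440.0303039550781, -11.730557441711426), 23.27720832824707)
```

```bash
python3 -m handwheel '[[0.08,0,0.0016,0.04,0,0,0],[0.08,0,0,0.05,0,0,0],[0.08,0,0,0.04,0,0,0],[0.08,0,0,0.02,0,0,0],[0.08,0,0,0.008,0,0,0],[0.08,0,0,0,0,0,0]]' 25; python3 to.py 440 -11.7 -24 0.3;  python3 -m handwheel '[[0,0,0,0,0,0,0],[0,0,0,0,0,0,0],[0,0,0,0,0,0,0],[0,0,0,0,0,0,0],[0,0,0,0,0,0,0]]';python3 to.py 440 -11.7 -24 0.3;python3 -m handwheel '[[0,0,0,-0.02,0,0,0],[0,0,0,-0.05,0,0,0],[0,0,0,-0.05,0,0,0],[0,0,0,0,0,0,0],[0,0,0,0,0,0,0]]';python3 to.py 626.7 172.2 100 0.3
```

```text
time: 28.35
position: [0.4404, -0.0108, -0.023]
tool_rot: [0.004, -3.141, 0.001]
ft_force: [0.4, 0.7, 0.4]
grip_width: 0.917
grip_force: 0.0
t 28.35 p [440.4 -10.8 -23. ] shift [ 0.4 -0.9  1. ] turn [-0.02 -0.01 -0.15] w 79.8 gf 0.0 F [0.4 0.7 0.4]
time: 28.98
position: [0.4407, -0.0103, -0.0226]
tool_rot: [-0.006, 3.141, 0.0]
ft_force: [-0.5, -0.5, 3.9]
grip_width: 0.593
grip_force: 25.0
t 28.98 p [440.7 -10.3 -22.6] shift [ 0.7 -1.4  1.4] turn [ 0.01  0.04 -0.08] w 51.6 gf 25.0 F [-0.5 -0.5  3.9]
time: 29.6
position: [0.4395, -0.01, 0.0961]
tool_rot: [0.006, -3.14, -0.0]
ft_force: [-0.5, 0.8, -1.9]
grip_width: 0.591
grip_force: 25.0
t 29.6 p [439.5 -10.   96.1] shift [-187.9  181.5   -4. ] turn [ 0.02 -0.07 -0.08] w 51.4 gf 25.0 F [-0.5  0.8 -1.9]
```

```bash
python3 -m handwheel '[[0,-0.047,0.018,0,0,0,0],[0,-0.047,0.018,0,0,0,0],[0,-0.047,0.018,0,0,0,0],[0,-0.047,0.018,0,0,0,0],[0,0,0,0,0,0,0],[0,0,0,0,0,0,0]]';python3 to.py 626.7 172.2 -16 0.3
python3 - <<'E'
from h import *
n="wrist";i=ctrl.camera_info(n);im,d=ctrl.get_image(n);cv2.imwrite("pics/w9.png",im);W=world(n,d,i);Z=W[...,2];hsv=cv2.cvtColor(im,cv2.COLOR_BGR2HSV)
N=(abs(W[...,0]-.627)<.06)&(abs(W[...,1]-.172)<.06)
m=N&(hsv[...,0]>55)&(hsv[...,0]<95)&(hsv[...,1]>80)&(Z<.015);P=W[m];print("coaster",m.sum(),rect(P),P.mean(0),cv2.minEnclosingCircle((P[:,:2]*1000).astype(np.float32)))
s,p,R=tool();N=(abs(W[...,0]-p[0])<.04)&(abs(W[...,1]-p[1])<.04)&(Z>p[2]+.075)&(Z<p[2]+.1);P=W[N];N.sum() and print("held",N.sum(),rect(P),P.mean(0),cv2.minEnclosingCircle((P[:,:2]*1000).astype(np.float32)),p)
E
```

```text
time: 30.35
position: [0.6261, 0.0616, 0.0944]
tool_rot: [0.005, -3.137, 0.003]
ft_force: [-1.1, -0.8, -1.6]
grip_width: 0.587
grip_force: 25.0
t 30.35 p [626.1  61.6  94.4] shift [ -1.4 110.8 110.2] turn [-0.11 -0.27 -0.12] w 51.1 gf 25.0 F [-1.1 -0.8 -1.6]
coaster 7341 (array([634.1, 174.2]), array([65.1, 80.4]), 20.5) [0.6311923  0.17330723 0.00625456] ((627.4730834960938, 171.15806579589844), 40.92573547363281)
held 10261 (array([620.3,  61.5]), array([35.5, 64.5]), 0.1) [0.62167752 0.06165772 0.1810021 ] ((623.646240234375, 61.607173919677734), 33.857994079589844) [0.62623737 0.06136283 0.09527435]
```

View pics/w9.png

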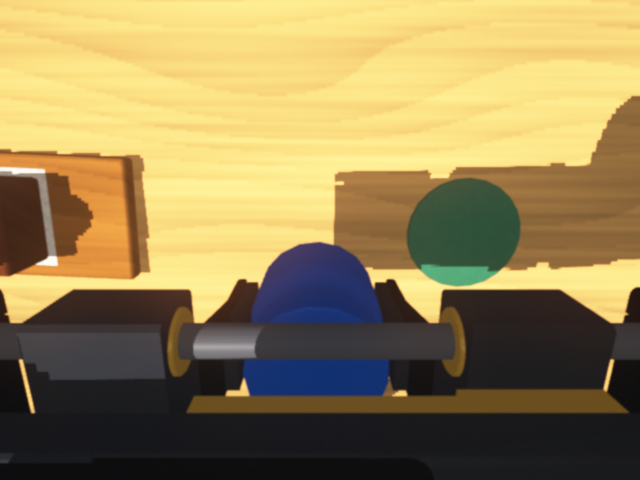

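The wrist view shows the coaster whole, at (407–520, 178–286), and the blue pot held upright. I'll move across and lower it.

```bash
python3 -m handwheel '[[0,-0.001,0.055,0,0,0,0],[0,-0.001,0.055,0,0,0,0],[0,0,0,0,0,0,0],[0,0,0,0.04,0,0,0],[0,0,0,0.04,0,0,0],[0,0,0,0.02,0,0,0],[0,0,0,0.007,0,0,0],[0,0,0,0,0,0,0],[0,0,0,0,0,0,0],[0,0,0,0,0,0,0]]';python3 to.py 627.5 171.5 -16.5 0.3
```

```text
time: 31.65
position: [0.6305, 0.1728, -0.0088]
tool_rot: [-0.006, 3.14, 0.001]
ft_force: [-0.2, 1.4, -1.3]
grip_width: 0.593
grip_force: 25.0
t 31.65 p [630.5 172.8  -8.8] shift [ 3.  -1.3  7.7] turn [ 0.05  0.11 -0.08] w 51.6 gf 25.0 F [-0.2  1.4 -1.3]
```

```bash
python3 -m handwheel '[[0,0.003,-0.0013,0.004,0,0,0],[0,0,0,0.002,0,0,0],[0,0,0,0,0,0,0],[0,0,0,0,0,0,0]]';python3 to.py 627.5 171.5 -16.5 0.3;python3 -m handwheel '[[0,0,0,0.001,0,0,0],[0,0,0,0,0,0,0]]';python3 to.py 627.5 171.5 -16.5 0.3
```

```text
time: 32.15
position: [0.6267, 0.1712, -0.016]
tool_rot: [-0.006, 3.141, 0.0]
ft_force: [0.2, -0.1, -1.2]
grip_width: 0.586
grip_force: 25.0
t 32.15 p [626.7 171.2 -16. ] shift [-0.8  0.3  0.5] turn [ 0.    0.01 -0.08] w 50.9 gf 25.0 F [ 0.2 -0.1 -1.2]
time: 32.4
position: [0.6268, 0.1713, -0.0165]
tool_rot: [-0.006, 3.141, 0.0]
ft_force: [-1.1, -0.9, 2.7]
grip_width: 0.589
grip_force: 25.0
t 32.4 p [626.8 171.3 -16.5] shift [-0.7  0.2 -0. ] turn [ 0.02  0.02 -0.08] w 51.2 gf 25.0 F [-1.1 -0.9  2.7]
```

```bash
python3 -m handwheel '[[0.08,0,0,0,0,0,0],[0.08,0,0,0,0,0,0],[0.08,0,0,0,0,0,0],[0.08,0,0,0,0,0,0],[0.08,0,0,-0.02,0,0,0],[0.08,0,0,-0.05,0,0,0],[0.08,0,0,-0.05,0,0,0],[0.08,0,0,-0.03,0,0,0],[0.08,0,0,0,0,0,0],[0.08,0,0,0,0,0,0]]';python3 see.py w10 627 171.5 62 80;python3 - <<'E'
from h import *
n="wrist";i=ctrl.camera_info(n);im,d=ctrl.get_image(n);W=world(n,d,i);Z=W[...,2];hsv=cv2.cvtColor(im,cv2.COLOR_BGR2HSV)
N=(abs(W[...,0]-.627)<.06)&(abs(W[...,1]-.172)<.06)
m=N&(hsv[...,0]>55)&(hsv[...,0]<95)&(hsv[...,1]>80)&(Z<.015);P=W[m];print("coaster",m.sum(),rect(P),cv2.minEnclosingCircle((P[:,:2]*1000).astype(np.float32)))
E
python3 to.py 438.5 266.5 133 0.3
```

```text
time: 33.65
position: [0.6262, 0.1712, 0.1329]
tool_rot: [0.006, -3.141, -0.0]
ft_force: [-1.1, -0.0, -0.8]
grip_width: 0.917
grip_force: 0.0
3565 (array([626.2, 171.4]), array([45.5, 46.2]), 39.1) [0.625  0.1715 0.0709] ((626.2471923828125, 171.626220703125), 23.33074378967285)
coaster 2695 (array([620.7, 171.1]), array([80.5, 70.3]), 89.4) ((626.3248901367188, 171.23004150390625), 41.07411193847656)
t 33.75 p [625.6 171.  131.7] shift [186.8  96.2  -1. ] turn [-0.04 -0.12 -0.08] w 80.2 gf 0.0 F [ 0.2  0.3 -0.1]
```

```bash
python3 -m handwheel '[[0.08,0.0467,0.024,0,0,0,0],[0.08,0.0467,0.024,0,0,0,0],[0.08,0.0467,0.024,0,0,0,0],[0.08,0.0467,0.024,0,0,0,0],[0.08,0,0,0,0,0,0],[0.08,0,0,0,0,0,0],[0.08,0,0,0,0,0,0]]';python3 see.py w11 438.5 266.5 58 75;python3 to.py 438.5 266.5 -23 0.3
```

```text
time: 34.62
position: [0.4405, 0.2653, 0.1326]
tool_rot: [-0.002, 3.141, -0.001]
ft_force: [-0.1, 0.7, -0.1]
grip_width: 0.918
grip_force: 0.0
3414 (array([438.4, 268.2]), array([45.2, 45.8]), 90.0) [0.4373 0.2682 0.065 ] ((438.2221374511719, 268.09161376953125), 23.207826614379883)
t 34.67 p [440.5 265.4 132.7] shift [  2.    1.3 155.7] turn [-0.05  0.   -0.23] w 80.1 gf 0.0 F [-0.4  0.3  0.3]
```

```bash
python3 -m handwheel '[[0.08,0.002,0.0026,0.04,0,0,0],[0.08,0,0,0.05,0,0,0],[0.08,0,0,0.04,0,0,0],[0.08,0,0,0.018,0,0,0],[0.08,0,0,0.007,0,0,0],[0.08,0,0,0,0,0,0],[0.08,0,0,0,0,0,0]]' 25; python3 to.py 438.3 268 -23 0.3;  python3 -m handwheel '[[0,0,0,0,0,0,0],[0,0,0,0,0,0,0],[0,0,0,0,0,0,0],[0,0,0,0,0,0,0],[0,0,0,0,0,0,0]]';python3 to.py 438.3 268 -23 0.3;python3 -m handwheel '[[0,0,0,-0.02,0,0,0],[0,0,0,-0.05,0,0,0],[0,0,0,-0.05,0,0,0],[0,0,0,0,0,0,0],[0,0,0,0,0,0,0]]';python3 to.py 619.5 5 97 0.3
```

```text
time: 35.55
position: [0.4386, 0.2699, -0.0206]
tool_rot: [-0.006, 3.14, 0.003]
ft_force: [0.0, -0.4, 0.0]
grip_width: 0.916
grip_force: 0.0
t 35.55 p [438.6 269.9 -20.6] shift [ 0.3 -1.9  2.4] turn [ 0.1   0.12 -0.09] w 79.7 gf 0.0 F [ 0.  -0.4  0. ]
time: 36.17
position: [0.4374, 0.269, -0.0219]
tool_rot: [0.006, -3.142, 0.0]
ft_force: [-1.0, -1.0, 3.7]
grip_width: 0.591
grip_force: 25.0
t 36.17 p [437.4 269.  -21.9] shift [-0.9 -1.   1.1] turn [-0.   -0.   -0.09] w 51.4 gf 25.0 F [-1.  -1.   3.7]
time: 36.8
position: [0.4367, 0.2688, 0.0971]
tool_rot: [0.006, -3.141, 0.001]
ft_force: [0.0, -0.4, -1.8]
grip_width: 0.59
grip_force: 25.0
t 36.8 p [436.7 268.8  97.1] shift [-1.817e+02 -2.645e+02  1.000e-01] turn [-0.03 -0.06 -0.08] w 51.3 gf 25.0 F [ 0.  -0.4 -1.8]
```

```bash
python3 -m handwheel '[[0,-0.0301,-0.0441,0,0,0,0],[0,-0.0301,-0.0441,0,0,0,0],[0,-0.0301,-0.0441,0,0,0,0],[0,-0.0301,-0.0441,0,0,0,0],[0,-0.0301,-0.0441,0,0,0,0],[0,-0.0301,-0.0441,0,0,0,0],[0,0,0,0,0,0,0],[0,0,0,0.04,0,0,0],[0,0,0,0.04,0,0,0],[0,0,0,0.025,0,0,0],[0,0,0,0,0,0,0],[0,0,0,0,0,0,0]]';python3 -m handwheel '[[0,0,0,0.005,0,0,0],[0,0,0,0,0,0,0],[0,0,0,0,0,0,0]]';python3 to.py 618.5 5 -22 0.3
```

```text
time: 38.3
position: [0.619, 0.0056, -0.0068]
tool_rot: [0.007, -3.142, 0.0]
ft_force: [0.5, 0.7, -0.6]
grip_width: 0.59
grip_force: 25.0
time: 38.67
position: [0.6193, 0.0053, -0.0115]
tool_rot: [-0.006, 3.141, 0.001]
ft_force: [-0.7, 0.0, -1.2]
grip_width: 0.593
grip_force: 25.0
t 38.67 p [619.3   5.3 -11.5] shift [ 0.8 -0.3 10.5] turn [ 0.02  0.04 -0.08] w 51.6 gf 25.0 F [-0.7  0.  -1.2]
```

```bash
python3 -m handwheel '[[0,0.0008,-0.0003,0.006,0,0,0],[0,0,0,0.003,0,0,0],[0,0,0,0,0,0,0],[0,0,0,0.001,0,0,0],[0,0,0,0,0,0,0]]';python3 to.py 618.5 5 -22 0.3
```

```text
time: 39.3
position: [0.6183, 0.0048, -0.0218]
tool_rot: [-0.006, 3.141, 0.0]
ft_force: [-1.4, -0.7, 1.3]
grip_width: 0.59
grip_force: 25.0
t 39.3 p [618.3   4.8 -21.8] shift [-0.2  0.2  0.2] turn [ 0.01  0.01 -0.09] w 51.4 gf 25.0 F [-1.4 -0.7  1.3]
```

```bash
python3 -m handwheel '[[0.08,0,0,0,0,0,0],[0.08,0,0,0,0,0,0],[0.08,0,0,0,0,0,0],[0.08,0,0,0,0,0,0],[0.08,0,0,-0.02,0,0,0],[0.08,0,0,-0.05,0,0,0],[0.08,0,0,-0.05,0,0,0],[0.08,0,0,-0.03,0,0,0],[0.08,0,0,0,0,0,0],[0.08,0,0,0,0,0,0]]';python3 see.py w12 619 5 58 75;python3 -m handwheel '[[0.08,0.0245,0.05,0,0,0,0],[0.08,0.0245,0.054,0,0,0,0],[0.08,0.0245,0.054,0,0,0,0],[0.08,0.0245,0.054,0,0,0,0],[0.08,0.0245,0.054,0,0,0,0],[0.08,0.0245,0.054,0,0,0,0],[0.08,0.0245,0.054,0,0,0,0],[0.08,0.0245,0.054,0,0,0,0],[0.08,0.0245,0.054,0,0,0,0],[0.08,0.0245,0.054,0,0,0,0],[0.08,0.0245,0.054,0,0,0,0],[0.08,0,0,0,0,0,0]]'
python3 - <<'E'
from h import *
im,d=ctrl.get_image("top");cv2.imwrite("pics/top3.png",im);T=ctrl.camera_info("top");W=world("top",d,T);Z=W[...,2]
for n,x,y,a,b,r in(("yellow",619,5,58,75,40),("blue",626,171,64,80,40),("red",433,-271,58,75,40),("weight",612,-162,100,120,40),("block",612,-162,48,63,50),("board",612,-162,9,22,100)):
    m=(abs(W[...,0]-x/1e3)<r/1e3)&(abs(W[...,1]-y/1e3)<r/1e3)&(Z>a/1e3)&(Z<b/1e3);P=W[m];print(n,m.sum(),*rect(P),P.mean(0).round(4))
m=(abs(W[...,0]-.5)<.15)&(abs(W[...,1]+.442)<.06)&(Z>.014);print("scraper",rect(W[m]))
E
```

```text
time: 40.55
position: [0.6178, 0.0049, 0.1279]
tool_rot: [0.006, -3.141, -0.001]
ft_force: [0.2, -0.1, -0.8]
grip_width: 0.922
grip_force: 0.0
3500 (array([619. ,   5.2]), array([45.8, 46. ]), 64.7) [0.618  0.0051 0.065 ] ((619.1712646484375, 5.181764125823975), 23.299867630004883)
time: 42.1
position: [0.3397, 0.5984, 0.1249]
tool_rot: [0.021, -3.137, 0.002]
ft_force: [-0.3, 0.3, -0.5]
grip_width: 0.92
grip_force: 0.0
yellow 389 [618.1   5.2] [45.2 43.8] 0.5 [0.6177 0.0048 0.066 ]
blue 398 [625.8 171.1] [44.8 45.7] 58.7 [0.6249 0.1703 0.0717]
red 427 [ 432.8 -271.3] [44.3 44.8] 83.3 [ 0.4326 -0.2708  0.0657]
weight 221 [ 614.3 -161.5] [30.4 31.1] 90.0 [ 0.6135 -0.1615  0.1106]
block 319 [ 612.2 -161.7] [60.5 61.2] 86.8 [ 0.5998 -0.1551  0.0554]
board 2342 [ 611.8 -162.3] [179.8  90.3] 87.3 [ 0.607  -0.1605  0.0159]
scraper (array([ 497.9, -441.6]), array([ 34.8, 218.6]), 89.8)
```

View pics/top3.png

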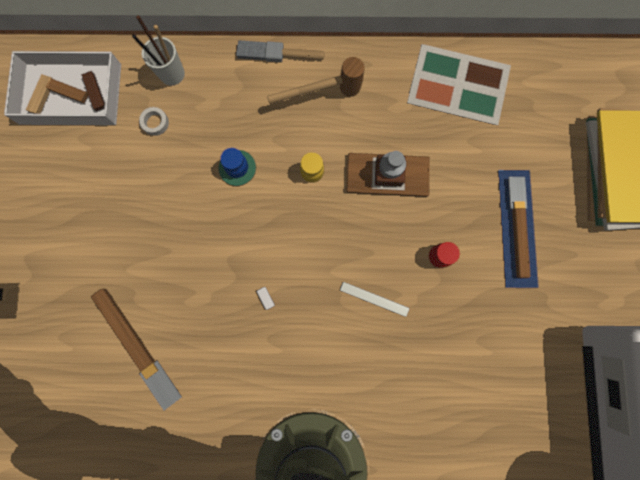

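The top view shows everything in place: blue pot on the coaster (234,162), yellow pot between (312,166), weight on the block on the board (394,163), scraper on the felt (518,228), red pot unmoved (445,254). Handing in.

```bash
python3 -m handwheel '[[0.08,0,0,0,0,0,0],[0.08,0,0,0,0,0,0],[0.08,0,0,0,0,0,0],[0.08,0,0,0,0,0,0]]' && python3 -c "
from bench import ctrl; print(ctrl.close_job())"
```

```text
time: 42.65
position: [0.347, 0.5935, 0.1283]
tool_rot: [-0.005, 3.141, 0.001]
ft_force: [0.3, 0.9, -0.2]
grip_width: 0.916
grip_force: 0.0
the job is handed in; nothing more can be done
None
```

The job is handed in at 42.65 s with everything set out in the order asked and released: in the last picture the weight is about 2 mm off the block's centre, everything else is within about 1 mm, and the red pot has not moved.

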